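# Load a bronze tube through a sprung dust flap into a hidden nest

## Robot

A 6-joint arm with a two-finger parallel gripper is mounted at the origin on a cart in front of the work surface, level with it; the furniture and walls round the work are solid. World frame = base frame: x ahead of the robot, y to its left, z up, the work surface at z = 0. Lengths are in m, angles in rad, forces in N, time in s.
With the tool pointing down it reaches from about 0.35 to 0.725 m from the base axis. Payload 4.3 kg.
Tool frame: the origin (TCP) lies on the centre line of the jaws, within the pads' length; the fingertips stand 17 mm ahead of it and the grasp point (between the pads) lies 2 mm behind it (env.tip_reach is the distance from the TCP to the fingertips, in m); z points along the fingers, y is the line along which they close (so a half turn about z gives the same grasp; the last joint's range is limited). The gripper opens to 85 mm and grips with 20 to 120 N. Pads are 22 mm wide; open, the fingers measure 114 mm over their backs; the gripper's body (76 mm by 85 mm) begins 54 mm behind the grasp point. The pads swing forward as they close: fully open they stand 13 mm farther back than shut.
Start: joints at [-1.335, 0.377, 0.081, 1.274, 0, 1.46], TCP at [0.195, -0.541, 0.226] pointing down, gripper open.
Joint ranges: [-2.72, 2.72], [-0.84, 1.66], [-1.02, 1.22], [-1.77, 2.12], [-1.37, 1.28], [-3.14, 3.14]. Speed limits (rad/s): [2.57, 2.57, 3.14, 3.14, 3.14, 3.14].

## Interface

Orientations are given as a 3x3 rotation matrix whose columns are the frame's x, y, z axes.
In Python, from rig import env, camera, job gives the robot as it stands.
- The arm moves only by the tool step_arm, never from a script. Its argument "rows" is a list of rows, each an object with "slide": the shift along the tool's x, y, z in mm, a list of three; "roll": the turn about the tool's z in rad; "fingers": the closure, from 0 (fully open) to 1 (shut). A call has 1 to 20 rows; each row is the pose to reach, as a shift and turn from the pose commanded when the call began, along the tool's axes at that moment; what a row does not reach only later rows make up. A row lasts 1/8 s, in which the tool goes at most 62.5 mm and 10.7 degrees, less where a joint would pass 70% of its speed; a pose out of reach is approached as far as the arm can. A call with a gripper value outside its range is refused whole. The fingers move at their own pace and stop on an object; "newtons" is the grip in N (left out, the last holds). Time passes only in rows, so rows that repeat a pose let the fingers close. It gives the time, the measured TCP pose, the force, the opening and the grip force at its end, in the units of the state.
- env.get_obs(): the state, without advancing time (a new reading comes with each control period).
- camera(name): name is "side" or "top"; returns a dict with "img" (480x640x3 uint8, red, green, blue), "depth" (480x640 float32, m along the optical axis (not along the pixel's ray), 0 where there is no reading), "K" (3x3 intrinsics, pixels), "dist_coeffs" ([k1, k2, p1, p2, k3] as OpenCV has them; the pictures are not rectified), "rvec" (rotation vector, rad) and "tvec" (3), from world to camera coordinates, as OpenCV has them. Camera axes: x right, y down, z forward; pixel columns grow to the right and rows downward; lengths in m; the calibration is good to about 2 mm. A picture is of the moment at which its call begins.
- job.finish_job(): hands the job in; it is judged then, once.
The state is a dict: "time": time; "q": joint angles; "joint_vel": joint speeds; "effort": joint torques, N m; "position": TCP position; "tcp_rot": TCP orientation; "contact_force": force on the tool from outside, world axes, zero at the start; "ft_torque": the same for the moment, N m; "grip_width": finger opening in m; "grasp_force": force on a finger pad.
Only numpy, scipy, OpenCV 4.12 (cv2) and the standard library are available. Lean on these libraries where they do the work, as an engineer would, in place of code of your own. Each camera call takes 0.05 s, during which the arm holds its last target. There are 200 camera calls.

## Task

Put the tall plain bronze tube into the gauging station: push its lower end down past the spring-loaded dust flap, keep the flap held open with the tube while you feel for the round nest hidden below it, and stand the tube upright and fully home in the nest. Work gently: do not force the tube against the station, do not drop it, and leave the other parts on the bench where they are.

Things in the scene. Friction and masses are not known exactly. Their poses are not given: they have to be found in the camera images.
- bronze_tube: the part to load: tall plain bronze tube without a flange, 56 mm outside diameter, 125 mm tall, about 0.7 kg, standing upright on the bench; origin at the centre of its underside, z up. Grip it round the top: seated, its top stands 37 mm above the station's roof, so keep the fingertips at least 92 mm above its underside
- station: gauging station fixed to the bench: grey housing 136 x 168 mm (along its own x, y), roof top 92 mm above the bench, on a base plate 150 x 184 x 4 mm. Origin at bench level under the middle of the work; its x, y axes turn with it about the vertical. All x, y of the station's entries are in these axes, from this origin
- mouth (a point): point at the height of the station's roof top (92 mm), straight above the station's origin. The mouth is a rectangular opening in the roof from x = -32 to +46 mm and y = -51 to +51 mm, closed by the flap
- floor (a point): point on the floor (4 mm above the bench) over the station's origin. On it lies a rigid plate 14 mm thick (top 18 mm above the bench) with a round 62 mm through hole, the nest, its rim a steep funnel (68 mm wide at the top). Its centre is at x = 0, but along y it is clamped anywhere from -18 to +18 mm: not measured, hidden by the flap, to be found by feel. The tube stands in the hole on the floor
- flap (a joint): steel flap closing the mouth, 98 mm wide, hinged along y at x = +40 mm, 88 mm above the bench, its free edge 67 mm from the hinge towards -x; 0 = closed and level, positive = swung down into the housing, 1.54 = fully open; a spring always closes it. Pushed down by the tube standing at x = 0 it resists with about 5 N, then rests on the tube's side at about 1.4 rad with 2 to 3 N towards -x
- bush_2: bystander: bronze bush with a flange at its foot, 60 mm diameter, 100 mm tall, loose; origin at the centre of its underside
- collar_1: bystander: grey steel collar, 68 mm diameter, 50 mm tall, loose; origin at the centre of its underside
- valve_body_0: bystander: small valve body with a bronze neck, 48 x 42 x 98 mm, loose; origin at the centre of its underside

How it is judged:
On the way, in this order (a step that is already met when the one before it is completed fails the run):
1. the tube's lower end is through the mouth, holding the flap well open, still above the nest (value of joint flap above 1 rad and z of bronze_tube in the frame of station between 0.012 and 0.05 m), for 0.2 s.
2. the tube stands fully home in the nest (z of bronze_tube in the frame of station below 0.007 m and angle between bronze_tube's own z axis and vertical below 0.06 rad and horizontal distance between bronze_tube and station below 0.024 m), for 0.2 s.
At the end, for the whole second after the job is handed in: The tube stands released, at rest and upright (within 0.06 rad) in the nest, its underside within 3 mm of the nest's floor, its centre less than 24 mm from the station's origin seen from above, the flap resting open on its side (all of step 2 and z of bronze_tube in the frame of station above 0.001 m and value of joint flap above 1 rad and linear speed of bronze_tube below 0.02 m/s); the robot touches nothing.
It fails at once if the tube is forced against the station (over 40 N, flap and nest included) (contact force between bronze_tube and station above 40 N).
It fails at once if the robot itself presses on the station (over 10 N) (contact force between any of the fingers, the arm and station above 10 N).
It fails at once if a bystander is moved more than 15 mm (distance of any of bush_2, collar_1, valve_body_0 from where it was at the start of the episode above 0.015 m).
It fails at once if the tube is dropped or thrown into the station (faster than 0.4 m/s over or in it) (linear speed of bronze_tube above 0.4 m/s and horizontal distance between bronze_tube and station below 0.06 m and z of bronze_tube in the frame of station below 0.11 m).
It also fails if it takes over 72 s, if anything falls off the work surface, if the arm or the gripper's body presses on something with over 40 N, if the wrist force passes 120 N, or if a joint passes its speed limit or range.

## Working session

There is one attempt and no reset: what is moved stays moved. The work goes in short steps, Python scripts to look and compute and a tool call to move; the robot and the scene stay as the last step left them, time stands still between calls to the robot, and variables do not carry over. Pictures are saved under pics/ and viewed, at most 10 in all, crops included, and the job is handed in when it is done.

Besides the shell and the picture viewer there is one more tool, called after "Call:" in YAML: its name, and indented under it one key for each argument. step_arm: Moves the arm, as the interface text tells. Its arguments: {"type":"object","properties":{"rows":{"type":"array"},"newtons":{"type":"number"}},"required":["rows"]}

```bash
mkdir -p pics; cat > h.py <<'E'
import numpy as np, cv2
from rig import env, camera, job
def snap(name,fn=None):
    c=camera(name)
    if fn: cv2.imwrite('pics/'+fn,c['img'][:,:,::-1])
    np.savez('last_'+name,**c); return c
def world(c,u,v,z=None):
    """pixel -> world, by depth, or on plane z"""
    R,_=cv2.Rodrigues(np.array(c['rvec'])); t=np.array(c['tvec']).reshape(3)
    n=cv2.undistortPoints(np.array([[[u,v]]],float),np.array(c['K']),np.array(c['dist_coeffs'])).reshape(2)
    ray=np.array([n[0],n[1],1.])
    if z is None: s=c['depth'][int(v),int(u)]
    else:
        o=-R.T@t; d=R.T@ray; s=(z-o[2])/d[2]
    return R.T@(ray*s-t)
E
python3 - <<'E'
from h import *
snap('top','t1.png'); snap('side','s1.png')
o=env.get_obs(); print({k:np.round(v,3) for k,v in o.items()}, env.tip_reach)
E
```

```text
{'time': np.float64(0.1), 'q': array([-1.335,  0.378,  0.08 ,  1.274,  0.   ,  1.46 ]), 'joint_vel': array([ 0.001, -0.003,  0.005, -0.002, -0.001, -0.   ]), 'effort': array([ 1.0000e-03, -4.6469e+01,  2.7058e+01,  1.2000e-02, -0.0000e+00,
        0.0000e+00]), 'position': array([ 0.195, -0.54 ,  0.225]), 'tcp_rot': array([[ 0.941,  0.339, -0.   ],
       [ 0.339, -0.941,  0.002],
       [ 0.   , -0.002, -1.   ]]), 'contact_force': array([ 0.817,  0.672, -0.302]), 'ft_torque': array([ 0.057, -0.031, -0.006]), 'grasp_force': np.float64(0.0), 'grip_width': np.float64(0.086)} 0.017
```

View pics/t1.png

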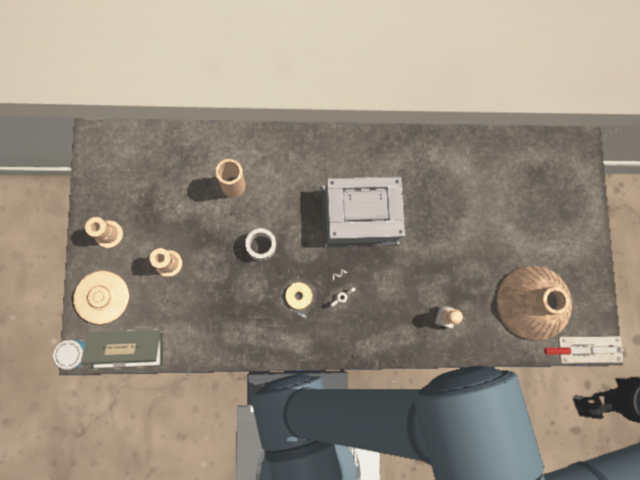

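View pics/s1.png

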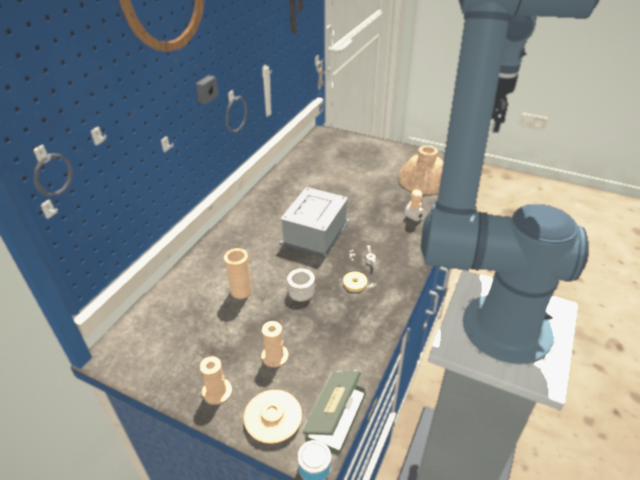

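The top view shows the tube at about (230,175) and the station at about (365,210). I'll enlarge both.

```bash
python3 - <<'E'
from h import *
c=np.load('last_top.npz')
im=c['img'][140:260,200:420,::-1]
cv2.imwrite('pics/t2.png',cv2.resize(im,None,fx=3.6,fy=3.6,interpolation=cv2.INTER_CUBIC))
for u,v in [(230,165),(218,167),(243,167),(365,182),(330,210),(365,204),(260,243),(365,230)]: print(u,v,world(c,u,v).round(4))
# tube: points with height>0.1 near
ys,xs=np.mgrid[140:210,205:260]
P=np.array([world(c,u,v) for u,v in zip(xs.ravel(),ys.ravel())])
T=P[(P[:,2]>.119)&(P[:,2]<.135)]
print(len(T),np.median(T[:,2]),cv2.minEnclosingCircle(T[:,:2].astype(np.float32)))
ys,xs=np.mgrid[165:255,310:420]
P=np.array([world(c,u,v) for u,v in zip(xs.ravel(),ys.ravel())])
T=P[(P[:,2]>.082)&(P[:,2]<.11)]
print(len(T),np.median(T[:,2]),cv2.minAreaRect(T[:,:2].astype(np.float32)))
E
```

```text
230 165 [0.681  0.1714 0.0913]
218 167 [0.6653 0.1936 0.1281]
243 167 [ 0.7041  0.149  -0.0015]
365 182 [ 0.6449 -0.1306  0.0891]
330 210 [ 0.5795 -0.05    0.0918]
365 204 [ 0.5936 -0.129   0.0912]
260 243 [ 0.5204  0.1079 -0.0042]
365 230 [ 0.5352 -0.1281  0.0874]
209 0.12429817861542568 ((0.6567333936691284, 0.17148542404174805), 0.028802962973713875)
4218 0.09099624267127665 ((0.5865216255187988, -0.13048139214515686), (0.13711103796958923, 0.1687711775302887), 1.6682686805725098)
```

View pics/t2.png

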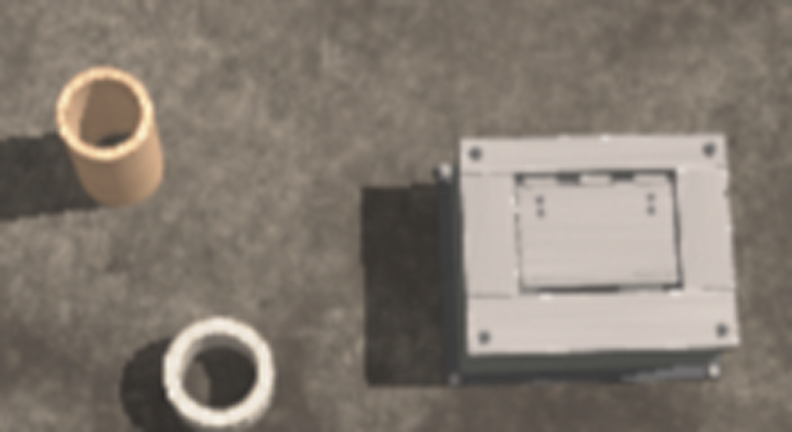

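The crop shows hinge screws and barrel on the far (+x) side of the mouth (crop ~(600,178)), with mouth corners at about (515,170) to (683,290). The station's x axis is therefore close to world +x.

```bash
python3 - <<'E'
from h import *
c=np.load('last_top.npz')
f=lambda a,b,z:world(c,200+(a+.5)/3.6-.5,140+(b+.5)/3.6-.5,z)
for n,q in dict(roof=[(460,137),(725,135),(738,345),(468,352)],mouth=[(516,171),(676,171),(682,290),(520,290)]).items():
    P=np.array([f(*p,.092) for p in q])[:,:2]; ctr=P.mean(0)
    ax=(P[0]+P[1]-P[2]-P[3])/2; ay=(P[0]+P[3]-P[1]-P[2])/2
    print(n,ctr.round(4),np.linalg.norm(ax),np.linalg.norm(ay),'yaw',np.arctan2(ax[1],ax[0]),np.arctan2(-ay[0],ay[1]))
# tube ring ellipse outer on z=.125
P=np.array([f(*p,.125) for p in [(57,115),(153,112),(104,67),(104,160),(70,83),(138,80),(70,147),(140,145)]])
print(cv2.minEnclosingCircle(P[:,:2].astype(np.float32)),P[:,:2].mean(0))
s=np.load('last_side.npz'); 
for n,(u0,u1,v0,v1,z0,z1) in dict(roof=(270,360,180,260,.084,.1),tube=(215,260,240,305,.119,.132)).items():
    ys,xs=np.mgrid[v0:v1,u0:u1]
    P=np.array([world(s,u,v) for u,v in zip(xs.ravel(),ys.ravel())]); T=P[(P[:,2]>z0)&(P[:,2]<z1)][:,:2].astype(np.float32)
    print(n,len(T),cv2.minAreaRect(T),cv2.minEnclosingCircle(T))
R=env.get_obs()['tcp_rot'];p=env.get_obs()['position']
print('tool slide to tube xy', R.T@(np.array([.657,.1715,.226])-p)*1000)
E
```

```text
roof [ 0.5873 -0.1306] 0.13495928682477235 0.16773464587732057 yaw 0.02365663628382718 0.020131442032880757
mouth [ 0.5944 -0.131 ] 0.07571359685274501 0.1009982419705872 yaw 0.016160888182238493 0.0036642979724132276
((0.6571572422981262, 0.17115116119384766), 0.02897120825946331) [0.65715906 0.17105362]
roof 1683 ((0.585620641708374, -0.12722021341323853), (0.13875319063663483, 0.17797188460826874), 1.3188802003860474) ((0.5859251618385315, -0.13210153579711914), 0.10899955034255981)
tube 151 ((0.6560212969779968, 0.17443397641181946), (0.0535074882209301, 0.057967521250247955), 68.45287322998047) ((0.6551027894020081, 0.1735192835330963), 0.029601983726024628)
tool slide to tube xy [ 6.76159553e+02 -5.13061822e+02 -4.69139142e-02]
```

Call:
step_arm:
  rows:
    - {"slide": [0,0,-60],"roll": 0,"fingers": 0}
    - {"slide": [676,-513,-60],"roll": -1.225,"fingers": 0}
    - {"slide": [676,-513,-60],"roll": -1.225,"fingers": 0}
    - {"slide": [676,-513,-60],"roll": -1.225,"fingers": 0}
    - {"slide": [676,-513,-60],"roll": -1.225,"fingers": 0}
    - {"slide": [676,-513,-60],"roll": -1.225,"fingers": 0}
    - {"slide": [676,-513,-60],"roll": -1.225,"fingers": 0}
    - {"slide": [676,-513,-60],"roll": -1.225,"fingers": 0}
    - {"slide": [676,-513,-60],"roll": -1.225,"fingers": 0}
    - {"slide": [676,-513,-60],"roll": -1.225,"fingers": 0}
    - {"slide": [676,-513,-60],"roll": -1.225,"fingers": 0}
    - {"slide": [676,-513,-60],"roll": -1.225,"fingers": 0}
    - {"slide": [676,-513,-60],"roll": -1.225,"fingers": 0}
    - {"slide": [676,-513,-60],"roll": -1.225,"fingers": 0}
    - {"slide": [676,-513,-60],"roll": -1.225,"fingers": 0}
    - {"slide": [676,-513,-60],"roll": -1.225,"fingers": 0}
    - {"slide": [676,-513,-60],"roll": -1.225,"fingers": 0}

```text
time: 2.22
position: [0.6567, 0.1703, 0.2852]
tcp_rot: [[0.0, 1.0, -0.001], [1.0, -0.0, -0.001], [-0.001, -0.001, -1.0]]
contact_force: [-0.3, 0.1, 0.4]
grip_width: 0.0853
grasp_force: 0.0
```

Call:
step_arm:
  rows:
    - {"slide": [1.5,0,60],"roll": 0,"fingers": 0}
    - {"slide": [1.5,0,110],"roll": 0,"fingers": 0}
    - {"slide": [1.5,0,145],"roll": 0,"fingers": 0}
    - {"slide": [1.5,0,170],"roll": 0,"fingers": 0}
    - {"slide": [1.5,0,170],"roll": 0,"fingers": 0}
    - {"slide": [1.5,0,170],"roll": 0,"fingers": 0}

```text
time: 2.98
position: [0.6575, 0.1715, 0.1175]
tcp_rot: [[0.001, 1.0, 0.002], [1.0, -0.001, 0.0], [0.0, 0.002, -1.0]]
contact_force: [0.9, 0.2, 0.3]
grip_width: 0.0851
grasp_force: 0.0
```

```bash
python3 - <<'E'
from h import *
c=snap('side'); im=c['img'][200:320,170:330,::-1]
cv2.imwrite('pics/s2.png',cv2.resize(im,None,fx=4.5,fy=4.5,interpolation=cv2.INTER_CUBIC)); print(env.get_obs()['position'])
E
```

```text
[0.65803676 0.1717824  0.11790072]
```

View pics/s2.png

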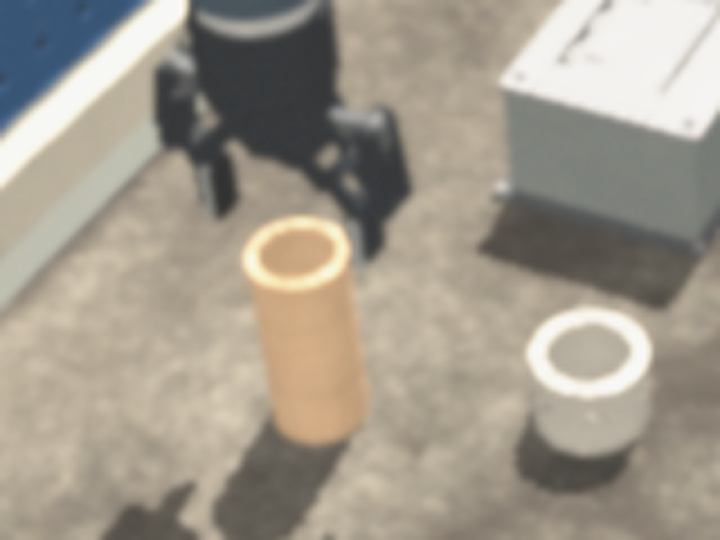

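The picture shows the fingers beyond the tube instead of astride it: tips at crop (215,210) and (365,255), tube top at (298,255). I'll check this against projected positions.

```bash
python3 - <<'E'
from h import *
c=np.load('last_side.npz'); t=snap('top')
def proj(c,P): return cv2.projectPoints(np.array(P,float).reshape(-1,1,3),c['rvec'],c['tvec'],c['K'],c['dist_coeffs'])[0].reshape(-1,2)
p=env.get_obs()['position']
Q=[p,[p[0]-.043,p[1],.113],[p[0]+.043,p[1],.113],[.657,.1715,.125],[.657,.1715,0]]
s=proj(c,Q); print('side crop px',((s-[170,200])*4.5).round(0).tolist())
print('top px',proj(t,Q).round(1).tolist())
g=lambda a,b:world(c,170+a/4.5,200+b/4.5).round(4)
for a in [(215,205),(222,190),(365,250),(370,235),(298,230),(298,285),(320,350),(250,100)]: print(a,g(*a))
im=t['img'][120:220,170:300,::-1]
cv2.imwrite('pics/t3.png',cv2.resize(im,None,fx=5,fy=5,interpolation=cv2.INTER_CUBIC))
E
```

```text
side crop px [[294.0, 257.0], [361.0, 287.0], [230.0, 242.0], [295.0, 248.0], [320.0, 405.0]]
top px [[228.5, 171.6], [228.5, 191.5], [229.0, 153.2], [228.5, 171.2], [233.2, 185.9]]
(215, 205) [0.6996 0.181  0.1484]
(222, 190) [0.698  0.1748 0.1551]
(365, 250) [0.6032 0.18   0.1516]
(370, 235) [0.5993 0.1791 0.1632]
(298, 230) [0.6676 0.153  0.1194]
(298, 285) [0.6394 0.1955 0.1245]
(320, 350) [0.6349 0.191  0.0725]
(250, 100) [0.6419 0.2067 0.2606]
```

View pics/t3.png

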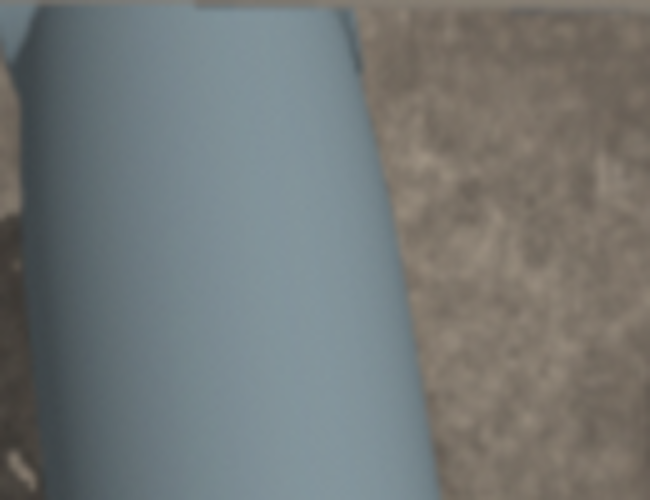

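The side view puts the open fingertips about 20 mm higher than expected, near z 0.135. Before gripping, I'll close partway without touching the tube and look again.

Call:
step_arm:
  rows:
    - {"slide": [0,0,0],"roll": 0,"fingers": 0.24}
    - {"slide": [0,0,0],"roll": 0,"fingers": 0.24}
    - {"slide": [0,0,0],"roll": 0,"fingers": 0.24}
    - {"slide": [0,0,0],"roll": 0,"fingers": 0.24}

```text
time: 3.58
position: [0.657, 0.1723, 0.1156]
tcp_rot: [[-0.0, 1.0, -0.0], [1.0, 0.0, -0.0], [-0.0, -0.0, -1.0]]
contact_force: [0.0, -0.1, -0.1]
grip_width: 0.0647
grasp_force: 0.0
```

```bash
python3 - <<'E'
from h import *
c=snap('side'); im=c['img'][200:320,170:330,::-1]
cv2.imwrite('pics/s3.png',cv2.resize(im,None,fx=4.5,fy=4.5,interpolation=cv2.INTER_CUBIC)); o=env.get_obs();print(o['position'],o['grip_width'])
E
```

```text
[0.65698469 0.17230976 0.11559544] 0.0649601863997642
```

View pics/s3.png

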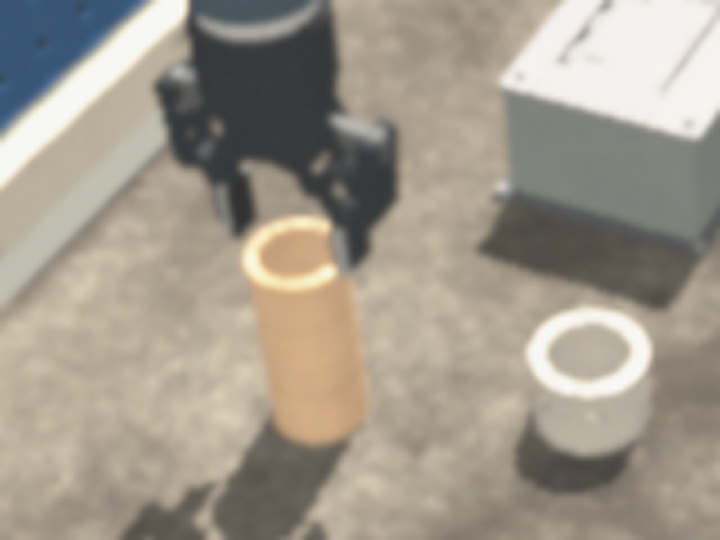

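The right fingertip is at crop (347,265), over the near-right rim, and the left at (237,235). I'll fit the tip height from these.

```bash
python3 - <<'E'
from h import *
c=np.load('last_side.npz')
for z in (.1,.11,.12,.13,.14):
    Q=[[.657+s*.037,.1723+d,z] for s in(-1,1) for d in (-.011,.011)]
    s=cv2.projectPoints(np.array(Q).reshape(-1,1,3),c['rvec'],c['tvec'],c['K'],c['dist_coeffs'])[0].reshape(-1,2)
    print(z,((s-[170,200])*4.5).round(0).tolist())
g=lambda a,b:world(c,170+a/4.5,200+b/4.5).round(4)
for a in [(235,225),(238,210),(345,258),(350,240),(340,235),(355,225)]: print(a,g(*a))
R,_=cv2.Rodrigues(c['rvec']); print(-R.T@c['tvec'].ravel())
E
```

```text
0.1 [[366.0, 289.0], [345.0, 314.0], [255.0, 251.0], [233.0, 275.0]]
0.11 [[364.0, 276.0], [343.0, 301.0], [252.0, 238.0], [231.0, 262.0]]
0.12 [[362.0, 263.0], [341.0, 288.0], [250.0, 225.0], [228.0, 249.0]]
0.13 [[361.0, 249.0], [339.0, 274.0], [248.0, 212.0], [226.0, 235.0]]
0.14 [[359.0, 236.0], [337.0, 261.0], [246.0, 198.0], [223.0, 222.0]]
(235, 225) [0.6898 0.1789 0.1357]
(238, 210) [0.6864 0.1783 0.1476]
(345, 258) [0.615  0.1828 0.1435]
(350, 240) [0.6104 0.1822 0.1579]
(340, 235) [0.6154 0.1837 0.1608]
(355, 225) [0.6093 0.1776 0.1653]
[0.05780072 0.91374858 0.97127966]
```

Call:
step_arm:
  rows:
    - {"slide": [0,0,0],"roll": 0,"fingers": 0.42}
    - {"slide": [0,0,0],"roll": 0,"fingers": 0.42}
    - {"slide": [0,0,0],"roll": 0,"fingers": 0.42}
    - {"slide": [0,0,0],"roll": 0,"fingers": 0.42}
  newtons: 20

```text
time: 4.12
position: [0.6575, 0.1724, 0.1165]
tcp_rot: [[-0.0, 1.0, 0.001], [1.0, 0.0, 0.0], [0.0, 0.001, -1.0]]
contact_force: [-1.7, -0.0, 6.0]
grip_width: 0.0495
grasp_force: 2.8
```

The fingers closed to 49.5 mm with 6 N upward, so they rest on the rim. The tips really are about 25 mm higher than the nominal figures. I'll reopen and grip about 28 mm lower.

Call:
step_arm:
  rows:
    - {"slide": [0,0,-10],"roll": 0,"fingers": 0}
    - {"slide": [0,0,-10],"roll": 0,"fingers": 0}
    - {"slide": [0,0,-10],"roll": 0,"fingers": 0}
    - {"slide": [0,0,-10],"roll": 0,"fingers": 0}
    - {"slide": [0,0,5],"roll": 0,"fingers": 0}
    - {"slide": [0,0,15],"roll": 0,"fingers": 0}
    - {"slide": [0,0,25],"roll": 0,"fingers": 0}
    - {"slide": [0,0,27],"roll": 0,"fingers": 0}
    - {"slide": [0,0,27],"roll": 0,"fingers": 0.24}
    - {"slide": [0,0,27],"roll": 0,"fingers": 0.24}
    - {"slide": [0,0,27],"roll": 0,"fingers": 0.24}
    - {"slide": [0,0,27],"roll": 0,"fingers": 0.24}

```text
time: 5.62
position: [0.6572, 0.1723, 0.089]
tcp_rot: [[-0.0, 1.0, 0.001], [1.0, 0.0, -0.0], [-0.0, 0.001, -1.0]]
contact_force: [0.4, -0.3, 0.6]
grip_width: 0.0649
grasp_force: 0.0
```

```bash
python3 - <<'E'
from h import *
c=snap('side'); im=c['img'][200:320,170:330,::-1]
cv2.imwrite('pics/s4.png',cv2.resize(im,None,fx=4.5,fy=4.5,interpolation=cv2.INTER_CUBIC)); o=env.get_obs();print(o['position'],o['grip_width'],o['contact_force'])
E
```

```text
[0.65717664 0.17229723 0.08891305] 0.06473395054867334 [-0.29550738  0.26803328 -0.0857699 ]
```

View pics/s4.png

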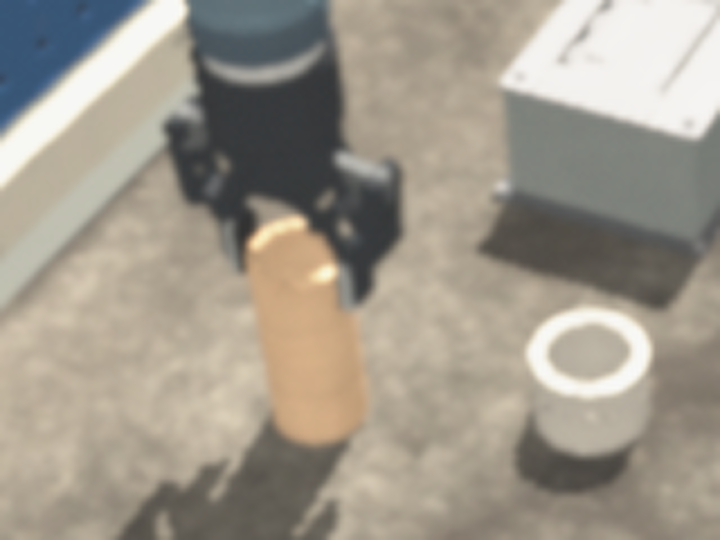

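The fingers now straddle the tube, with the right tip at crop (355,305), z about 0.10. I'll grip and lift.

Call:
step_arm:
  rows:
    - {"slide": [0,0,0],"roll": 0,"fingers": 0.6}
    - {"slide": [0,0,0],"roll": 0,"fingers": 0.6}
    - {"slide": [0,0,0],"roll": 0,"fingers": 0.6}
    - {"slide": [0,0,0],"roll": 0,"fingers": 0.6}
    - {"slide": [0,0,0],"roll": 0,"fingers": 0.6}
    - {"slide": [0,0,0],"roll": 0,"fingers": 0.6}
  newtons: 60

```text
time: 6.42
position: [0.6572, 0.1724, 0.0892]
tcp_rot: [[-0.0, 1.0, 0.001], [1.0, 0.0, 0.0], [0.0, 0.001, -1.0]]
contact_force: [-2.3, 0.7, 5.0]
grip_width: 0.0544
grasp_force: 65.1
```

Call:
step_arm:
  rows:
    - {"slide": [0,0,-20],"roll": 0,"fingers": 0.6}
    - {"slide": [0,0,-60],"roll": 0,"fingers": 0.6}
    - {"slide": [0,0,-100],"roll": 0,"fingers": 0.6}
    - {"slide": [0,0,-130],"roll": 0,"fingers": 0.6}
    - {"slide": [-40,-10,-130],"roll": 0,"fingers": 0.6}
    - {"slide": [-80,-20,-130],"roll": 0,"fingers": 0.6}
    - {"slide": [-120,-30,-130],"roll": 0,"fingers": 0.6}
    - {"slide": [-160,-40,-130],"roll": 0,"fingers": 0.6}
    - {"slide": [-200,-50,-130],"roll": 0,"fingers": 0.6}
    - {"slide": [-240,-60,-130],"roll": 0,"fingers": 0.6}
    - {"slide": [-280,-65,-130],"roll": 0,"fingers": 0.6}
    - {"slide": [-300,-69,-130],"roll": 0,"fingers": 0.6}
    - {"slide": [-302,-69,-130],"roll": 0,"fingers": 0.6}
    - {"slide": [-302,-69,-130],"roll": 0,"fingers": 0.6}
    - {"slide": [-302,-69,-130],"roll": 0,"fingers": 0.6}

```text
time: 8.3
position: [0.5881, -0.1284, 0.2184]
tcp_rot: [[-0.002, 1.0, -0.0], [1.0, 0.002, 0.001], [0.001, -0.0, -1.0]]
contact_force: [0.1, -0.1, -5.4]
grip_width: 0.0544
grasp_force: 65.7
```

```bash
python3 - <<'E'
from h import *
c=snap('side'); im=c['img'][130:270,230:390,::-1]
cv2.imwrite('pics/s5.png',cv2.resize(im,None,fx=4.2,fy=4.2,interpolation=cv2.INTER_CUBIC)); o=env.get_obs();print(o['position'],o['grip_width'],o['contact_force'],o['ft_torque'])
p=o['position']
# expected bottom-rim ellipse of the held tube
a=np.linspace(0,2*np.pi,9)[:-1]
for z in (p[2]-.0892,p[2]-.0892+.125):
    Q=np.c_[p[0]+.028*np.cos(a),p[1]+.028*np.sin(a),0*a+z]
    s=cv2.projectPoints(Q.reshape(-1,1,3),c['rvec'],c['tvec'],c['K'],c['dist_coeffs'])[0].reshape(-1,2)
    print(((s-[230,130])*4.2).round(0).tolist())
E
```

```text
[ 0.58815792 -0.12849132  0.21857755] 0.05450068589300172 [ 1.25033798e-04  1.91950505e-02 -5.58855301e+00] [-0.02223135  0.00060807 -0.00844588]
[[314.0, 269.0], [311.0, 288.0], [332.0, 302.0], [364.0, 303.0], [388.0, 290.0], [390.0, 271.0], [369.0, 258.0], [338.0, 257.0]]
[[308.0, 110.0], [306.0, 128.0], [328.0, 142.0], [362.0, 142.0], [387.0, 130.0], [389.0, 112.0], [367.0, 99.0], [334.0, 99.0]]
```

View pics/s5.png

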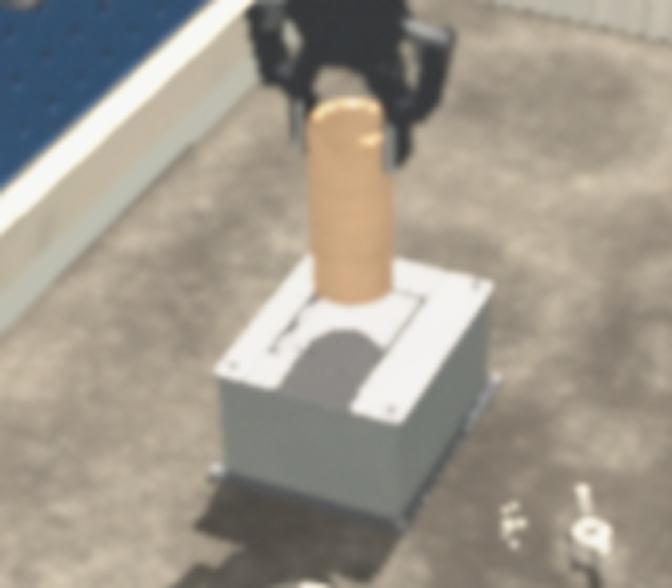

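The tube hangs vertically over the mouth, its bottom rim at crop (352,302) as projected. I'll descend gently through the flap.

Call:
step_arm:
  rows:
    - {"slide": [0,0,15],"roll": 0,"fingers": 0.6}
    - {"slide": [0,0,28],"roll": 0,"fingers": 0.6}
    - {"slide": [0,0,34],"roll": 0,"fingers": 0.6}
    - {"slide": [0,0,38],"roll": 0,"fingers": 0.6}
    - {"slide": [0,0,42],"roll": 0,"fingers": 0.6}
    - {"slide": [0,0,46],"roll": 0,"fingers": 0.6}
    - {"slide": [0,0,46],"roll": 0,"fingers": 0.6}

```text
time: 9.22
position: [0.5883, -0.1299, 0.1732]
tcp_rot: [[0.0, 1.0, 0.001], [1.0, -0.0, -0.0], [-0.0, 0.001, -1.0]]
contact_force: [-1.9, 0.1, -0.6]
grip_width: 0.0544
grasp_force: 66.1
```

Call:
step_arm:
  rows:
    - {"slide": [0,0,7],"roll": 0,"fingers": 0.6}
    - {"slide": [0,0,14],"roll": 0,"fingers": 0.6}
    - {"slide": [0,0,21],"roll": 0,"fingers": 0.6}
    - {"slide": [0,0,28],"roll": 0,"fingers": 0.6}
    - {"slide": [0,0,35],"roll": 0,"fingers": 0.6}
    - {"slide": [0,0,42],"roll": 0,"fingers": 0.6}
    - {"slide": [0,0,49],"roll": 0,"fingers": 0.6}
    - {"slide": [0,0,55],"roll": 0,"fingers": 0.6}
    - {"slide": [0,0,55],"roll": 0,"fingers": 0.6}
    - {"slide": [0,0,55],"roll": 0,"fingers": 0.6}
    - {"slide": [0,0,55],"roll": 0,"fingers": 0.6}

```text
time: 10.6
position: [0.5876, -0.1296, 0.1174]
tcp_rot: [[0.0, 1.0, -0.001], [1.0, -0.0, 0.0], [0.0, -0.001, -1.0]]
contact_force: [-1.9, -0.5, -6.2]
grip_width: 0.0546
grasp_force: 65.6
```

Call:
step_arm:
  rows:
    - {"slide": [0,0,3],"roll": 0,"fingers": 0.6}
    - {"slide": [0,0,6],"roll": 0,"fingers": 0.6}
    - {"slide": [0,0,8],"roll": 0,"fingers": 0.6}
    - {"slide": [0,0,10],"roll": 0,"fingers": 0.6}
    - {"slide": [0,0,11],"roll": 0,"fingers": 0.6}
    - {"slide": [0,0,11],"roll": 0,"fingers": 0.6}

```text
time: 11.35
position: [0.5875, -0.1296, 0.1061]
tcp_rot: [[0.0, 1.0, -0.001], [1.0, -0.0, 0.0], [0.0, -0.001, -1.0]]
contact_force: [-2.3, -0.7, -6.8]
grip_width: 0.0545
grasp_force: 65.6
```

Call:
step_arm:
  rows:
    - {"slide": [0,0,1],"roll": 0,"fingers": 0.6}
    - {"slide": [0,0,2],"roll": 0,"fingers": 0.6}
    - {"slide": [0,0,2],"roll": 0,"fingers": 0.6}

```text
time: 11.72
position: [0.588, -0.1297, 0.1047]
tcp_rot: [[0.0, 1.0, 0.0], [1.0, -0.0, -0.0], [-0.0, 0.0, -1.0]]
contact_force: [-1.9, -0.0, -6.0]
grip_width: 0.0547
grasp_force: 65.6
```

Call:
step_arm:
  rows:
    - {"slide": [0,0,1],"roll": 0,"fingers": 0.6}
    - {"slide": [0,0,2],"roll": 0,"fingers": 0.6}
    - {"slide": [0,0,2],"roll": 0,"fingers": 0.6}

```text
time: 12.1
position: [0.5879, -0.1298, 0.1026]
tcp_rot: [[0.0, 1.0, -0.0], [1.0, -0.0, -0.0], [-0.0, -0.0, -1.0]]
contact_force: [-2.1, -0.3, -5.1]
grip_width: 0.0543
grasp_force: 65.6
```

Call:
step_arm:
  rows:
    - {"slide": [0,0,1],"roll": 0,"fingers": 0.6}
    - {"slide": [0,0,2],"roll": 0,"fingers": 0.6}
    - {"slide": [0,0,2],"roll": 0,"fingers": 0.6}

```text
time: 12.48
position: [0.5879, -0.1297, 0.1006]
tcp_rot: [[-0.0, 1.0, -0.0], [1.0, 0.0, -0.0], [-0.0, -0.0, -1.0]]
contact_force: [-2.3, -0.8, -5.7]
grip_width: 0.0544
grasp_force: 65.6
```

Call:
step_arm:
  rows:
    - {"slide": [0,0,1],"roll": 0,"fingers": 0.6}
    - {"slide": [0,0,2],"roll": 0,"fingers": 0.6}
    - {"slide": [0,0,3],"roll": 0,"fingers": 0.6}
    - {"slide": [0,0,3],"roll": 0,"fingers": 0.6}

```text
time: 12.98
position: [0.5879, -0.1297, 0.0975]
tcp_rot: [[0.0, 1.0, -0.0], [1.0, -0.0, -0.0], [-0.0, -0.0, -1.0]]
contact_force: [-1.6, -0.4, -5.4]
grip_width: 0.0545
grasp_force: 65.6
```

Call:
step_arm:
  rows:
    - {"slide": [0,0,1],"roll": 0,"fingers": 0.6}
    - {"slide": [0,0,2],"roll": 0,"fingers": 0.6}
    - {"slide": [0,0,3],"roll": 0,"fingers": 0.6}
    - {"slide": [0,0,3],"roll": 0,"fingers": 0.6}

```text
time: 13.48
position: [0.5878, -0.1297, 0.0945]
tcp_rot: [[0.0, 1.0, -0.0], [1.0, -0.0, -0.0], [-0.0, -0.0, -1.0]]
contact_force: [-1.4, -0.8, -5.5]
grip_width: 0.0544
grasp_force: 65.6
```

Call:
step_arm:
  rows:
    - {"slide": [0,0,0.5],"roll": 0,"fingers": 0.6}
    - {"slide": [0,0,1],"roll": 0,"fingers": 0.6}
    - {"slide": [0,0,1.5],"roll": 0,"fingers": 0.6}
    - {"slide": [0,0,1.5],"roll": 0,"fingers": 0.6}

```text
time: 13.98
position: [0.5881, -0.1297, 0.0933]
tcp_rot: [[-0.0, 1.0, 0.0], [1.0, 0.0, -0.0], [-0.0, 0.0, -1.0]]
contact_force: [-1.7, 0.2, -3.1]
grip_width: 0.0545
grasp_force: 65.9
```

Call:
step_arm:
  rows:
    - {"slide": [0,0,0.5],"roll": 0,"fingers": 0.6}
    - {"slide": [0,0,0.5],"roll": 0,"fingers": 0.6}
    - {"slide": [0,0,0.5],"roll": 0,"fingers": 0.6}

```text
time: 14.35
position: [0.5881, -0.1298, 0.0933]
tcp_rot: [[-0.0, 1.0, 0.0], [1.0, 0.0, -0.0], [-0.0, 0.0, -1.0]]
contact_force: [-4.8, 1.2, 2.9]
grip_width: 0.0542
grasp_force: 66.3
```

```bash
python3 - <<'E'
from h import *
c=snap('side'); im=c['img'][130:270,230:390,::-1]
cv2.imwrite('pics/s6.png',cv2.resize(im,None,fx=4.2,fy=4.2,interpolation=cv2.INTER_CUBIC)); o=env.get_obs();print(o['position'],o['contact_force'],o['ft_torque'])
ys,xs=np.mgrid[140:240,280:340]
P=np.array([world(c,u,v) for u,v in zip(xs.ravel(),ys.ravel())])
col=c['img'][140:240,280:340].reshape(-1,3).astype(int)
B=P[(col[:,0]-col[:,2]>40)&(np.hypot(P[:,0]-.588,P[:,1]+.13)<.04)]
print(len(B),np.percentile(B[:,2],[0,5,50,80,90,95,99,100]).round(4), B[B[:,2]>.11].mean(0))
E
```

```text
[ 0.58811668 -0.12983609  0.09326251] [-4.14731254  0.99973257  3.03006085] [0.05640788 1.08497593 0.04084185]
437 [0.0634 0.0747 0.1078 0.1231 0.1275 0.1293 0.1313 0.1394] [ 0.58787617 -0.12347275  0.12147925]
```

View pics/s6.png

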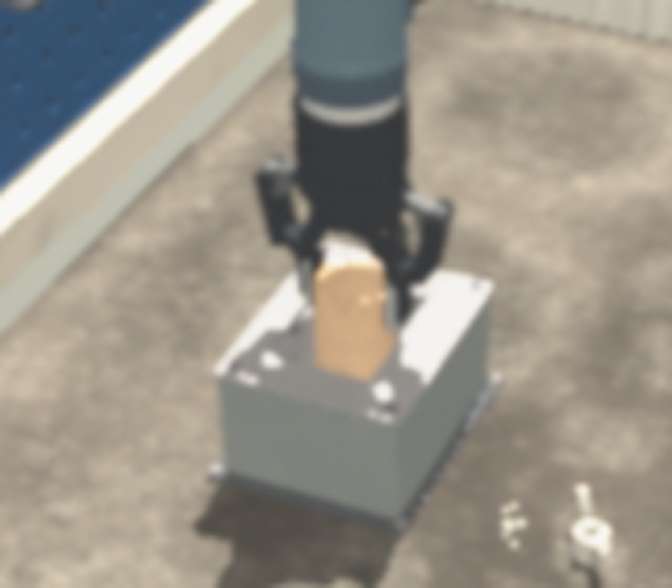

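The tube top is at about z 0.129, crop (352,265), and the upward force appears exactly at floor height, so it is home. I'll release it gradually and withdraw straight up.

Call:
step_arm:
  rows:
    - {"slide": [0,0,0],"roll": 0,"fingers": 0.34}
    - {"slide": [0,0,0],"roll": 0,"fingers": 0.32}
    - {"slide": [0,0,0],"roll": 0,"fingers": 0.3}
    - {"slide": [0,0,0],"roll": 0,"fingers": 0.27}
    - {"slide": [0,0,0],"roll": 0,"fingers": 0.22}
    - {"slide": [0,0,0],"roll": 0,"fingers": 0.15}
    - {"slide": [0,0,0],"roll": 0,"fingers": 0}
    - {"slide": [0,0,0],"roll": 0,"fingers": 0}
    - {"slide": [0,0,0],"roll": 0,"fingers": 0}
  newtons: 20

```text
time: 15.52
position: [0.588, -0.1297, 0.0927]
tcp_rot: [[-0.0, 1.0, 0.0], [1.0, 0.0, -0.0], [-0.0, 0.0, -1.0]]
contact_force: [-0.8, 0.1, -0.3]
grip_width: 0.0854
grasp_force: 0.0
```

Call:
step_arm:
  rows:
    - {"slide": [0,0,-6],"roll": 0,"fingers": 0}
    - {"slide": [0,0,-14],"roll": 0,"fingers": 0}
    - {"slide": [0,0,-25],"roll": 0,"fingers": 0}
    - {"slide": [0,0,-45],"roll": 0,"fingers": 0}
    - {"slide": [0,0,-80],"roll": 0,"fingers": 0}
    - {"slide": [0,0,-120],"roll": 0,"fingers": 0}
    - {"slide": [0,0,-150],"roll": 0,"fingers": 0}
    - {"slide": [0,0,-150],"roll": 0,"fingers": 0}
    - {"slide": [0,0,-150],"roll": 0,"fingers": 0}

```text
time: 16.65
position: [0.5878, -0.1297, 0.2423]
tcp_rot: [[0.0, 1.0, -0.0], [1.0, -0.0, 0.0], [0.0, -0.0, -1.0]]
contact_force: [0.3, 0.1, -0.0]
grip_width: 0.0855
grasp_force: 0.0
```

```bash
python3 - <<'E'
from h import *
c=snap('side'); im=c['img'][130:270,230:390,::-1]
cv2.imwrite('pics/s7.png',cv2.resize(im,None,fx=4.2,fy=4.2,interpolation=cv2.INTER_CUBIC)); o=env.get_obs();print(o['position'],o['contact_force'])
ys,xs=np.mgrid[140:240,280:340]
P=np.array([world(c,u,v) for u,v in zip(xs.ravel(),ys.ravel())])
col=c['img'][140:240,280:340].reshape(-1,3).astype(int)
B=P[(col[:,0]-col[:,2]>40)&(np.hypot(P[:,0]-.588,P[:,1]+.13)<.04)]
T=B[(B[:,2]>.122)&(B[:,2]<.136)]
print(len(B),len(T),np.median(T[:,2]),cv2.minEnclosingCircle(T[:,:2].astype(np.float32)))
A=np.c_[T[:,:2],np.ones(len(T))];print('rim slope',np.linalg.lstsq(A,T[:,2],rcond=None)[0])
E
```

```text
[ 0.58738085 -0.12953508  0.2415592 ] [-0.41272621 -0.14692215 -0.00916575]
436 92 0.12694977065506052 ((0.5877222418785095, -0.126249760389328), 0.030157217755913734)
rim slope [-0.00749354  0.02861074  0.13433428]
```

View pics/s7.png

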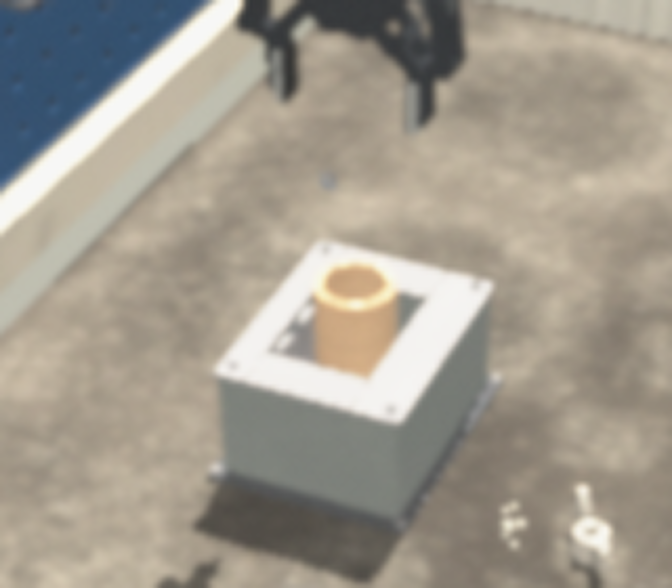

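The tube stands upright with its rim centred at about crop (356,288). Its top is at about 0.128 m, the flap is open and the gripper is clear, so I'm handing in.

```bash
python3 -c "
from rig import job
print(job.finish_job())"
```

```text
the job is handed in; nothing more can be done
None
```

The bronze tube stands upright and released in the nest, its top at about 0.127–0.129 m (0.129 m when fully home), with the flap held open and the gripper clear. I handed the job in at about 17 s of robot time, and no verdict came back.

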